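# Locate a polishing mask on the dowel pins of a manifold fixture and latch it

## Robot

A 6-joint arm with a two-finger parallel gripper is mounted at the origin on a cart in front of the work surface, level with it; the furniture and walls round the work are solid. World frame = base frame: x ahead of the robot, y to its left, z up, the work surface at z = 0. Lengths are in m, angles in rad, forces in N, time in s.
With the tool pointing down it reaches from about 0.425 to 0.95 m from the base axis. Payload 3.5 kg.
Tool frame: the origin (TCP) lies at the very end of the fingers, on their centre line; the grasp point (between the pads) lies 19 mm behind it; z points along the fingers, y is the line along which they close (so a half turn about z gives the same grasp; the last joint's range is limited). The gripper opens to 85 mm and grips with 20 to 120 N. Pads are 22 mm wide; open, the fingers measure 114 mm over their backs; the gripper's body (76 mm by 85 mm) begins 54 mm behind the grasp point. The pads swing forward as they close: fully open they stand 13 mm farther back than shut.
Start: joints at [0.997, 0.286, 1.577, -0, 1.279, -0.15], TCP at [0.278, 0.615, 0.231] pointing down, gripper open.
Joint ranges: [-2.77, 2.77], [-0.9, 2.22], [0.21, 2.48], [-1.53, 4.67], [0.24, 2.81], [-2.84, 2.84]. Speed limits (rad/s): [2.79, 2.79, 3.14, 3.14, 3.14, 3.14].

## Interface

Orientations are given as a unit quaternion [x, y, z, w].
In Python, from plant import get_state, read_camera, sign_off, recognise gives the robot as it stands.
- The arm moves only by the tool arm_command, never from a script. Its argument "steps" is a list of rows, each an object with "translation": the shift along the tool's x, y, z scaled (see below), a list of three; "twist": the turn, a rotation vector about the tool's x, y, z scaled (see below), a list of three; "fingers": the opening, from -1 (shut) to 1 (fully open). In form: [{"translation": [x, y, z], "twist": [rx, ry, rz], "fingers": fingers}, ...]. A call has 1 to 5 rows; each row is the pose to reach, as a shift and turn from the pose commanded when the call began, along the tool's axes at that moment; what a row does not reach only later rows make up. The controller multiplies each number of a shift by 75 cm and each number of a turn by 60 degrees. A row lasts 1/8 s, in which the tool goes at most 62.5 mm and 10.7 degrees, less where a joint would pass 70% of its speed; a pose out of reach is approached as far as the arm can. A call with a number of a shift or a turn outside -1 to 1 is refused whole. A call with a gripper value outside its range is refused whole. The fingers move at their own pace and stop on an object; "grip_force" is the grip in N (left out, the last holds). Time passes only in rows, so rows that repeat a pose let the fingers close. It gives the time, the measured TCP pose, the force, the opening and the grip force at its end, in the units of the state.
- get_state(): the state, without advancing time (a new reading comes with each control period).
- read_camera(name): name is "scene" or "top" or "wrist"; returns a dict with "pixels" (400x640x3 uint8, red, green, blue), "K" (3x3 intrinsics, pixels), "R" (3x3) and "t" (3): a world point X has camera coordinates R X + t; the wrist camera has in their place "T_tool_cam" (4x4, takes a point from camera to tool coordinates, whose origin is the TCP and whose axes are the flange's). Camera axes: x right, y down, z forward; pixel columns grow to the right and rows downward; lengths in m; the calibration is good to about 2 mm. A picture is of the moment at which its call begins: read the wrist's pose just before it. There is no depth.
- sign_off(): hands the job in; it is judged then, once.
Trained networks look in a picture, given as the dict that the camera call returned (one of the last four; its "shot" number tells which), for a name from the list of things; names that differ only in an ending like _2 or _b are one class to them, and where a whole thing is asked for, a point or a joint stands for the part that bears it (a point fixed in the world has none). Each returns a list of dicts, best first, with "conf" (0 to 1); they miss things now and then, are a little off and sometimes report something else, mostly with a low value. They report only what shows in the picture. A call takes as long as a camera call.
- recognise(picture, query): "point" ([row, column] in pixels, amid what is visible of it).
The state is a dict: "time": time; "qpos": joint angles; "dq": joint speeds; "joint_efforts": joint torques, N m; "eef_pos": TCP position; "tcp_rot": TCP orientation; "contact_force": force on the tool from outside, world axes, zero at the start; "wrist_torque": the same for the moment, N m; "opening": opening from 0.0 (shut) to 1.0 (fully open); "finger_force": force on a finger pad.
Only numpy, scipy, OpenCV 4.12 (cv2) and the standard library are available. Lean on these libraries where they do the work, as an engineer would, in place of code of your own. Each camera call takes 0.05 s, during which the arm holds its last target. There are 200 camera calls.

## Task

The manifold block is clamped in the polishing fixture and wants its mask plate on, so that the felt bob cannot round the sealing face around the bores. Swing the fixture's latch clear, lay the mask on the fixture and slide it along until both of its small holes drop over the locating pins and it sits flat and fully home, then swing the latch back straight across over the edge of the mask. Leave the oil bottle, the polishing compound and the felt bob where they stand.

Things in the scene. Friction and masses are not known exactly. Their poses are not given: they have to be found in the camera images.
- mask: Loose flat steel mask plate, 130 (its x) x 116 (y) x 6 mm, about 0.4 kg, lying flat on a low cork board, 14 mm above the bench. Origin: centre of its underside, z up. Two 14 mm pin holes at (12, 37) and (-12, -37) mm, two 38 mm round windows at (32, 0) and (-32, 0) mm. Half a turn changes nothing. Seated, its underside is 59 mm above the bench; resting on the pin tips, 72 mm.
- mask_handle (a point): Middle of the mask's dark bar handle, 33 mm above the mask's underside; axes as the mask's. The bar runs along the mask's y: 12 mm wide (x), 60 mm long (y), from 26 to 40 mm above the underside, on legs at y = -24 and 24 mm. Pinch it across x, at its middle.
- fixture: Grey bed of the polishing fixture, fixed to the bench, 240 (x) x 124 (y) x 14 mm; origin: centre of its underside. It bears a clamped carriage: aluminium cheeks 120 mm long (x), 30 mm wide, at y = -39 and 39 mm, flat tops 59 mm above the bench, and between them, along x, the manifold block (210 x 44 mm, top at 58 mm).
- seat (a point): Point of the fixture over the bed's middle at the height of the cheeks' tops (59 mm); axes as the fixture's. The carriage's middle, and so the seated mask's, lies on this x axis but up to 20 mm either way of this point: it was clamped by hand and that is NOT measured, so find the pins by touch, sliding the mask along x. The carriage is immovable.
- pin_nominal (a point): Where the +x, +y locating pin stands if the carriage is in mid-slot; the other stands diagonally across. Steel pins 12 mm in diameter, standing 13 mm above the cheeks, nosed over the last 4.5 mm to a flat 8 mm tip; at (12, 37) and (-12, -37) mm of the carriage's middle. This point: foot of the pin. The mask's holes have 1 mm to spare all round; the mask's x goes along the fixture's x.
- latch (a joint): Angle (rad) of a flat steel strap turning on a vertical post; it stays where left, about 4 N at the knob turns it. 0: closed, nose along the fixture's +y over the mask's edge, underside 2 mm above a seated mask's top; it bars the mask's way down. Grows clockwise from above: nose to the fixture's +x, knob to its -x; well clear of the mask from 1.4, stop at 1.75.
- latch_pivot (a point): The latch's turning axis, at (0, -76) mm of the fixture, 67 mm above the bench; axes as the fixture's. The nose reaches 28 mm from it.
- latch_knob (a point): The latch's upright black knob on its tail, 16 mm in diameter, 36 mm from the pivot: at (0, -112) mm of the fixture when closed. This point is 91 mm above the bench, 14 mm below the knob's top; the knob's grip runs from 78 to 105 mm above the bench and can be pinched from above.
- oil_can_b: Pale squeeze bottle of oil, 41 mm across and 110 mm tall, upright; origin under its middle. To be left alone.
- compound_bar_b: Bar of polishing compound, 35 x 72 x 29 mm; origin under its middle. To be left alone.
- felt_bob_b: Felt polishing bob standing with its shank up, 24 mm across, 47 mm tall; origin under its middle. To be left alone.

How it is judged:
On the way, in this order (a step that is already met when the one before it is completed fails the run):
1. the latch is swung clear of the mask's place (past 1.25 rad) (value of joint latch above 1.25 rad), for 0.2 s.
2. the mask sits flat and home on both pins, its underside down on the cheeks (z of mask in the frame of fixture between 0.0565 and 0.0608 m and angle between mask's own z axis and vertical below 0.035 rad and horizontal distance between mask and fixture below 0.025 m and angle between the x axis of mask and the x axis of fixture, either way round below 0.08 rad), for 0.2 s.
At the end, for the whole second after the job is handed in: The mask lies still on both pins: underside under 60.8 mm above the bench, tilt under 0.035 rad, its x within 0.08 rad of the fixture's (either way round), its middle within 25 mm of the bed's; the latch is back over its edge, within 0.2 rad of straight across (all of step 2 and value of joint latch below 0.2 rad and linear speed of mask below 0.01 m/s); the robot touches nothing.
It fails at once if the oil bottle is shifted by more than 30 mm (distance of oil_can_b from where it was at the start of the episode above 0.03 m).
It fails at once if the bar of compound is shifted by more than 30 mm (distance of compound_bar_b from where it was at the start of the episode above 0.03 m).
It fails at once if the felt bob is shifted by more than 30 mm (distance of felt_bob_b from where it was at the start of the episode above 0.03 m).
It also fails if it takes over 72 s, if anything falls off the work surface, if the arm or the gripper's body presses on something with over 40 N, if the wrist force passes 120 N, or if a joint passes its speed limit or range.

## Working session

There is one attempt and no reset: what is moved stays moved. The work goes in short steps, Python scripts to look and compute and a tool call to move; the robot and the scene stay as the last step left them, time stands still between calls to the robot, and variables do not carry over. Pictures are saved under pics/ and viewed, at most 10 in all, crops included, and the job is handed in when it is done.

Besides the shell and the picture viewer there is one more tool, called after "Request:" by a JSON object that holds its "api" and its "payload". arm_command: Moves the arm, as the interface text tells. Shifts and turns lie within -1 to 1; 1 stands for 75 cm of shift or 60 degrees of turn. Its arguments: {"type":"object","properties":{"steps":{"type":"array"},"grip_force":{"type":"number"}},"required":["steps"]}

```bash
mkdir -p pics; ls
cat > h.py <<'E'
import numpy as np, cv2
from plant import get_state, read_camera, recognise, sign_off
from scipy.spatial.transform import Rotation as Rn
def ray(p,rc):
    d=np.linalg.inv(p['K'])@np.array([rc[1],rc[0],1.]); return -p['R'].T@p['t'], p['R'].T@d
def atz(p,rc,z):
    o,d=ray(p,rc); return o+d*(z-o[2])/d[2]
def tri(obs):
    A=np.zeros((3,3));b=np.zeros(3)
    for p,rc in obs:
        o,d=ray(p,rc);d=d/np.linalg.norm(d);M=np.eye(3)-np.outer(d,d);A+=M;b+=M@o
    return np.linalg.solve(A,b)
def wrist():
    s=get_state();p=read_camera('wrist')
    T=np.eye(4);T[:3,:3]=Rn.from_quat(s['tcp_rot']).as_matrix();T[:3,3]=s['eef_pos']
    C=np.linalg.inv(T@np.array(p['T_tool_cam']));p['R']=C[:3,:3];p['t']=C[:3,3];return p
def save(p,n): cv2.imwrite('pics/'+n,p['pixels'][:,:,::-1])
def proj(p,X):
    c=p['K']@(p['R']@X+p['t']);return c[:2]/c[2]
E
python3 - <<'E'
from h import *
np.set_printoptions(precision=4,suppress=True)
s=get_state();print(s)
P={}
for n in('scene','top'):
    p=read_camera(n);save(p,n+'0.png');P[n]=p
    for q in('mask','mask_handle','fixture','latch','latch_knob','oil_can_b','compound_bar_b','felt_bob_b'):
        r=recognise(p,q);print(n,q,[(np.round(x['point'],1),round(x['conf'],2)) for x in r[:2]])
im=np.hstack([P['scene']['pixels'],P['top']['pixels']])
E
```

```text
pics
{'time': 0.0, 'qpos': array([ 0.997 ,  0.2872,  1.5782, -0.    ,  1.2786, -0.15  ]), 'dq': array([ 0.0004,  0.0015, -0.0015,  0.0003,  0.0019,  0.0007]), 'joint_efforts': array([ -0.0005, -40.5964, -29.2638,  -0.0001,   0.0056,   0.    ]), 'eef_pos': array([0.2772, 0.6147, 0.23  ]), 'tcp_rot': array([ 0.2103,  0.9776, -0.0011, -0.0004]), 'contact_force': array([-0.566 , -0.0598,  0.1025]), 'wrist_torque': array([-0.0449, -0.0056, -0.0206]), 'finger_force': 0.0, 'opening': 0.9975342956703512}
scene mask [(array([212.1, 346.7]), 0.64)]
scene mask_handle [(array([214.9, 347.2]), 0.89)]
scene fixture [(array([283.4, 301.8]), 0.79)]
scene latch [(array([216.8, 318.9]), 0.56)]
scene latch_knob [(array([217.4, 311.9]), 0.6)]
scene oil_can_b [(array([235.1, 410.3]), 0.68), (array([283.3, 297.9]), 0.61)]
scene compound_bar_b [(array([203., 260.]), 0.62)]
scene felt_bob_b [(array([224.8, 215.9]), 0.64)]
top mask [(array([213.9, 385.5]), 0.65)]
top mask_handle [(array([217. , 383.5]), 0.97)]
top fixture [(array([216.8, 299.9]), 0.83), (array([203. , 313.9]), 0.7)]
top latch [(array([204.4, 311.2]), 0.69)]
top latch_knob [(array([206.4, 315. ]), 0.55)]
top oil_can_b [(array([283. , 347.1]), 0.6), (array([203.4, 312.8]), 0.59)]
top compound_bar_b [(array([142.3, 362.5]), 0.56), (array([207.8, 312.1]), 0.31)]
top felt_bob_b [(array([132. , 320.3]), 0.64)]
```

View pics/top0.png

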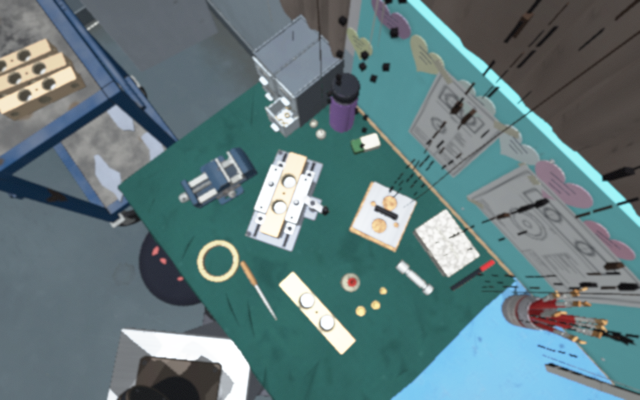

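View pics/scene0.png

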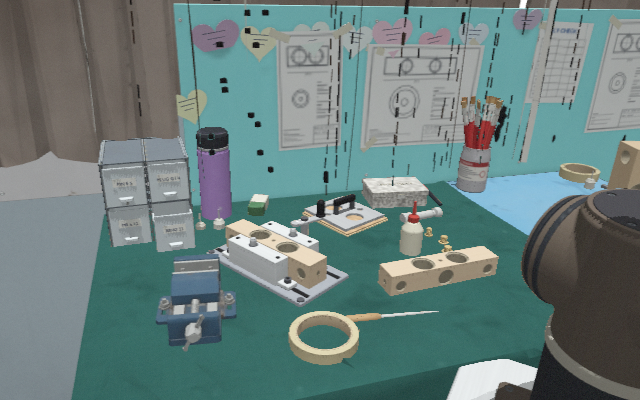

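The top view shows the fixture at about (col 286, row 200) and the latch at about (315, 208). The mask on its cork is at about (384, 214), with the oil bottle at (350, 283), compound at (366, 143) and bob at (320, 132). I'll triangulate roughly and zoom in.

Run:
```python
from h import *
np.set_printoptions(precision=4,suppress=True)
s=read_camera('scene');t=read_camera('top')
def best(p,q):return recognise(p,q)[0]['point']
for q in('mask_handle','latch_knob','oil_can_b','compound_bar_b','felt_bob_b'):
    a,b=best(s,q),best(t,q);X=tri([(s,a),(t,b)]);print(q,X,proj(s,X)[::-1]-a,proj(t,X)[::-1]-b)
print('top cam',-t['R'].T@t['t'],'scene',-s['R'].T@s['t'],t['K'][0,0])
print(atz(t,(200,286),.06),atz(t,(214,384),.02))
c=cv2.resize(t['pixels'][120:270,230:430],None,fx=4,fy=4,interpolation=cv2.INTER_CUBIC)
cv2.imwrite('pics/topz.png',c[:,:,::-1])
```

```text
mask_handle [ 0.4783 -0.4569  0.014 ] [-0.331  -1.5927] [1.3686 0.3615]
latch_knob [ 0.4728 -0.2814  0.0778] [-0.1878 -0.7415] [0.5772 0.1692]
oil_can_b [ 0.307  -0.3771  0.0431] [-0.1062 -0.9503] [0.7644 0.1418]
compound_bar_b [ 0.6646 -0.3945  0.0148] [-0.236  -0.7113] [0.6068 0.2038]
felt_bob_b [ 0.7354 -0.3858 -0.0696] [ 3.818  14.3755] [-11.0146  -4.7449]
top cam [ 0.3007 -0.3126  0.9256] scene [0.0799 0.4691 0.4736] 367.42142280293774
[ 0.4872 -0.2096  0.06  ] [ 0.4832 -0.4535  0.02  ]
```

View pics/topz.png

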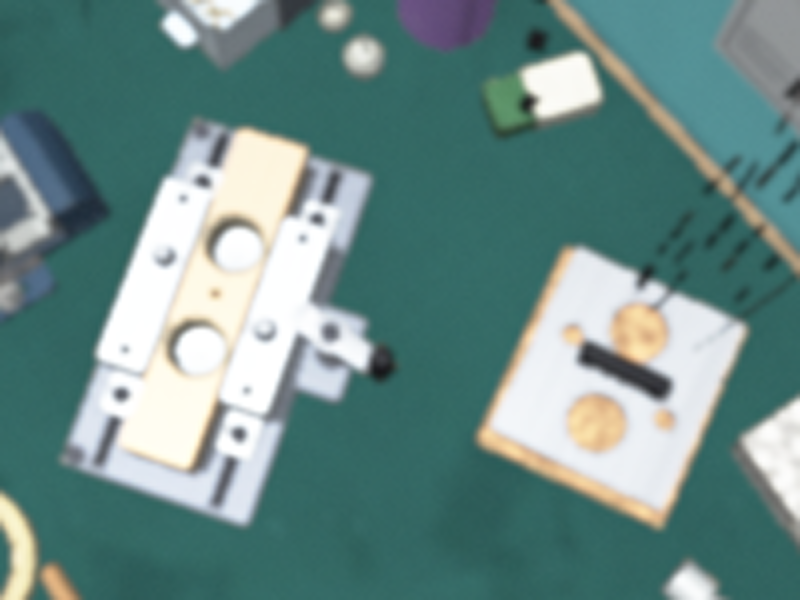

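The zoom shows the pins on the fixture at about (165, 256) and (265, 329), and the post at (330, 332) with the knob at (382, 362). The mask's holes are at (573, 334) and (665, 420). Fixture +x points up in the image and its +y points left. Next: poses from these pixels and the first move.

```bash
cat >> h.py <<'E'
def mv(X,yaw=None):
    """rows for world TCP X, tool-y direction yaw (mod pi), tool down"""
    s=get_state();R=Rn.from_quat(s['tcp_rot']).as_matrix()
    d=R.T@(np.array(X)-s['eef_pos'])/.75
    w=np.zeros(3)
    if yaw is not None:
        c=np.arctan2(R[1,1],R[0,1]);dy=(yaw-c+np.pi/2)%np.pi-np.pi/2
        y=np.array([np.cos(c+dy),np.sin(c+dy),0]);z=np.array([0,0,-1.]);Rt=np.c_[np.cross(y,z),y,z]
        w=Rn.from_matrix(R.T@Rt).as_rotvec()/(np.pi/3)
    print('T',np.round(d,4),'W',np.round(w,4),'eef',np.round(s['eef_pos'],4))
E
python3 - <<'E'
from h import *
np.set_printoptions(precision=4,suppress=True)
t=read_camera('top')
f=lambda x,y,z:atz(t,((y+.5)/4-.5+120,(x+.5)/4-.5+230),z)
a,b=f(165,256,.072),f(265,329,.072);d=(a-b)[:2]
cy=np.arctan2(d[1],d[0])-np.arctan2(74,24);print('carriage',(a+b)/2,'len',np.hypot(*d),'yaw',np.degrees(cy))
C=[f(197,118,.014),f(374,178,.014),f(248,527,.014),f(62,462,.014)];print('bed',np.mean(C,0),[np.degrees(np.arctan2(*(C[i]-C[j])[1::-1])) for i,j in((0,3),(1,2))])
a,b=f(573,334,.018),f(665,420,.018);d=(a-b)[:2];print('mask',(a+b)/2,np.hypot(*d),'yaw',np.degrees(np.arctan2(d[1],d[0])-np.arctan2(74,24)))
print('pivot',f(331,332,.075),'knob',f(382,360,.105))
print(read_camera('wrist')['T_tool_cam'])
mv([.46,-.30,.30],np.radians(-24))
E
```

```text
carriage [ 0.5018 -0.2026  0.072 ] len 0.07563040000323068 yaw -13.118748349933503
bed [ 0.5001 -0.2013  0.014 ] [np.float64(-13.704918695762618), np.float64(-13.683894123891811)]
mask [ 0.4842 -0.4545  0.018 ] 0.07820745089901568 yaw -21.220783157342368
pivot [ 0.4835 -0.2744  0.075 ] knob [ 0.4636 -0.3062  0.105 ]
[[ 0.0005 -0.9487 -0.3161  0.0813]
 [ 1.      0.0008 -0.0007 -0.001 ]
 [ 0.0009 -0.3161  0.9487 -0.143 ]
 [ 0.      0.      0.      1.    ]]
T [-0.7236 -1.0124 -0.0916] W [ 0.     -0.      1.4953] eef [0.2775 0.6153 0.2313]
```

Request:
{"api": "arm_command", "payload": {"steps": [{"translation": [-0.5,-0.38,-0.1],"twist": [0,0,0.7],"fingers": 0},{"translation": [-0.5,-0.38,-0.1],"twist": [0,0,0.7],"fingers": 0},{"translation": [-0.5,-0.38,-0.1],"twist": [0,0,0.7],"fingers": 0},{"translation": [-0.5,-0.38,-0.1],"twist": [0,0,0.7],"fingers": 0},{"translation": [-0.5,-0.38,-0.1],"twist": [0,0,0.7],"fingers": 0}]}}

```text
time: 2.22
eef_pos: [0.4254, 0.3423, 0.2811]
tcp_rot: [0.547, 0.837, 0.0, 0.0]
contact_force: [1.4, 0.8, 0.4]
opening: 0.499
finger_force: 0.0
```

Run:
```python
from h import *
mv([.50,.0,.30],np.radians(-14))
mv([.48,-.31,.30],np.radians(-14))
```

```text
T [-0.4579 -0.0921 -0.0253] W [ 9.000e-04 -2.000e-04  6.279e-01] eef [0.4254 0.3423 0.2811]
T [-0.8257 -0.2825 -0.0254] W [ 9.000e-04 -2.000e-04  6.279e-01] eef [0.4254 0.3423 0.2811]
```

Request:
{"api": "arm_command", "payload": {"steps": [{"translation": [-0.46,-0.09,-0.03],"twist": [0,0,0.63],"fingers": 0},{"translation": [-0.46,-0.09,-0.03],"twist": [0,0,0.63],"fingers": 0},{"translation": [-0.46,-0.09,-0.03],"twist": [0,0,0.63],"fingers": 0},{"translation": [-0.83,-0.28,-0.03],"twist": [0,0,0.63],"fingers": 0},{"translation": [-0.83,-0.28,-0.03],"twist": [0,0,0.63],"fingers": 0}]}}

```text
time: 2.85
eef_pos: [0.4701, 0.0346, 0.2957]
tcp_rot: [0.789, 0.615, 0.0, 0.0]
contact_force: [1.3, -0.9, -0.5]
opening: 0.501
finger_force: 0.0
```

Request:
{"api": "arm_command", "payload": {"steps": [{"translation": [-0.42,-0.05,0],"twist": [0,0,0],"fingers": 0},{"translation": [-0.42,-0.05,0],"twist": [0,0,0],"fingers": 0},{"translation": [-0.42,-0.05,0],"twist": [0,0,0],"fingers": 0},{"translation": [-0.42,-0.05,0],"twist": [0,0,0],"fingers": 0},{"translation": [-0.42,-0.05,0],"twist": [0,0,0],"fingers": 0}]}}

```text
time: 3.48
eef_pos: [0.3579, -0.2572, 0.2958]
tcp_rot: [0.789, 0.615, 0.0, 0.001]
contact_force: [1.5, 0.1, -1.5]
opening: 0.504
finger_force: 0.0
```

Run:
```python
from h import *
p=wrist();save(p,'w1.png');np.savez('w1.npz',**{k:p[k] for k in('K','R','t')})
mv([.48,-.31,.30],np.radians(-14))
```

```text
T [-0.0185  0.1768 -0.0058] W [-0.0005  0.0062 -0.0081] eef [ 0.3551 -0.2634  0.2956]
```

View pics/w1.png

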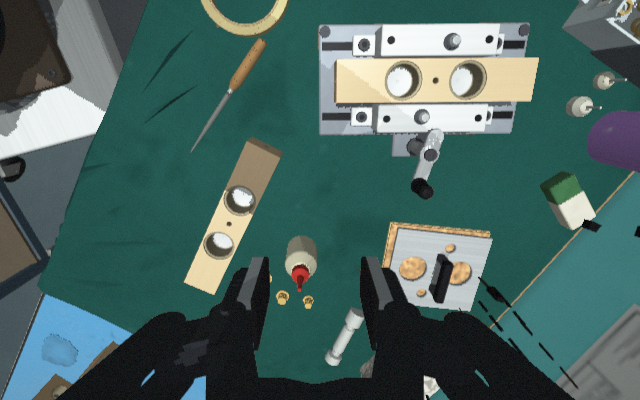

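The wrist view shows the pins at (452, 41) and (421, 117), the latch post at (430, 152) and the knob at (423, 188). The mask is at about (437, 270), with the oil bottle at (300, 255). I'll shift along and take a second view.

Request:
{"api": "arm_command", "payload": {"steps": [{"translation": [-0.02,0.17,0],"twist": [0,0,0],"fingers": -0.2},{"translation": [-0.02,0.17,0],"twist": [0,0,0],"fingers": -0.2},{"translation": [-0.02,0.17,0],"twist": [0,0,0],"fingers": -0.2},{"translation": [-0.02,0.17,0],"twist": [0,0,0],"fingers": -0.2}]}}

```text
time: 4.03
eef_pos: [0.479, -0.3006, 0.2948]
tcp_rot: [0.788, 0.615, -0.0, -0.001]
contact_force: [0.2, 0.9, -0.2]
opening: 0.401
finger_force: 0.0
```

Run:
```python
from h import *
p=wrist();save(p,'w2.png');np.savez('w2.npz',**{k:p[k] for k in('K','R','t')});print(get_state()['eef_pos'])
```

```text
[ 0.4785587  -0.30048106  0.29543747]
```

View pics/w2.png

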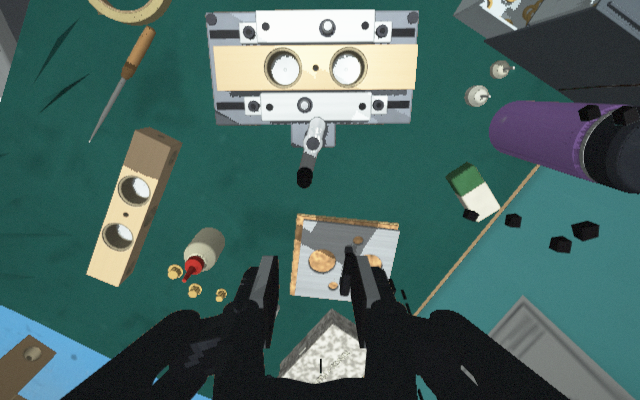

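The second view shows the pins at (327, 27) and (305, 104), the knob at (304, 175), the post at (313, 142) and the mask holes at (358, 240) and (333, 286).

Run:
```python
from h import *
np.set_printoptions(precision=4,suppress=True)
a=dict(np.load('w1.npz'));b=dict(np.load('w2.npz'))
def T(n,u,v):
    X=tri([(a,u[::-1]),(b,v[::-1])]);print(n,X,proj(a,X)-u,proj(b,X)-v);return X
p1=T('pin+',(453,40),(327,26));p2=T('pin-',(421,116),(305,104))
T('knob',(422,189),(304,176));T('post',(431,154),(314,142))
m1=T('mh+',(450,248),(358,240));m2=T('mh-',(421,292.5),(333,286));T('win-',(413,268),(322,261))
T('oil cap',(298,283),(192,267))
T('handle',(443,277),(352,270))
for n,p,u in(('w1',a,[(453,40),(421,116),(450,248),(421,292.5),(422,189),(431,154)]),('w2',b,[(327,26),(305,104),(358,240),(333,286),(304,176),(314,142)])):
    q=[atz(p,x[::-1],z) for x,z in zip(u,(.072,.072,.02,.02,.105,.075))]
    for i in(0,2):
        d=(q[i]-q[i+1])[:2];print(n,(q[i]+q[i+1])/2,np.hypot(*d),np.degrees(np.arctan2(d[1],d[0])-np.arctan2(74,24)))
    print(n,'knob',q[4],'post',q[5])
for n,p,c in(('w1',a,[(319,24),(529,24),(319,134)]),('w2',b,[(207,11),(418,11),(216,125),(412,125)])):
    print(n,np.array([atz(p,x[::-1],.014) for x in c]))
```

```text
pin+ [ 0.5249 -0.1658  0.0635] [ 0.0157 -0.0591] [-0.0064  0.061 ]
pin- [ 0.4847 -0.2328  0.0566] [ 0.0239 -0.129 ] [-0.0121  0.1319]
knob [ 0.4661 -0.3037  0.088 ] [ 0.1375 -0.9937] [-0.1125  1.0103]
post [ 0.4848 -0.2727  0.0732] [ 0.0532 -0.3219] [-0.0339  0.3283]
mh+ [ 0.5087 -0.4232  0.0176] [ 0.0068 -0.1268] [-0.0104  0.1279]
mh- [ 0.4597 -0.4846  0.0174] [-0.0008  0.2018] [ 0.0131 -0.2031]
win- [ 0.4541 -0.4407  0.0199] [-0.0073  0.2258] [ 0.0177 -0.2275]
oil cap [ 0.3066 -0.3832  0.0824] [ 0.5505 -3.5563] [-0.8238  3.5582]
handle [ 0.4915 -0.4613  0.0254] [-0.0018  0.1585] [ 0.0098 -0.1596]
w1 [ 0.5009 -0.1984  0.072 ] 0.07657279480394306 -14.545373757804006
w1 [ 0.4836 -0.4522  0.02  ] 0.07762917837197 -20.94043887708115
w1 knob [ 0.4615 -0.2987  0.105 ] post [ 0.4842 -0.2726  0.075 ]
w2 [ 0.5048 -0.1996  0.072 ] 0.07594596610852397 -12.900965034357368
w2 [ 0.4843 -0.4526  0.02  ] 0.07854467127392618 -20.552716390696915
w2 knob [ 0.468  -0.2988  0.105 ] post [ 0.485  -0.2722  0.075 ]
w1 [[ 0.3998 -0.1111  0.014 ]
 [ 0.6292 -0.1686  0.014 ]
 [ 0.3707 -0.2297  0.014 ]]
w2 [[ 0.4023 -0.1113  0.014 ]
 [ 0.6298 -0.1682  0.014 ]
 [ 0.3709 -0.2312  0.014 ]
 [ 0.6044 -0.2895  0.014 ]]
```

Run:
```python
from h import *
mv([.464,-.3035,.14],np.radians(-34))
mv([.464,-.3035,.08],np.radians(-34))
```

```text
T [-0.0086 -0.0178  0.2073] W [-2.000e-04  1.000e-04  3.323e-01] eef [ 0.4786 -0.3005  0.2954]
T [-0.0086 -0.0178  0.2873] W [-2.000e-04  1.000e-04  3.323e-01] eef [ 0.4786 -0.3005  0.2954]
```

Request:
{"api": "arm_command", "payload": {"steps": [{"translation": [-0.0086,-0.0178,0.15],"twist": [0,0,0.333],"fingers": -0.1},{"translation": [-0.0086,-0.0178,0.207],"twist": [0,0,0.333],"fingers": -0.1},{"translation": [-0.0086,-0.0178,0.21],"twist": [0,0,0.333],"fingers": -0.1},{"translation": [-0.0086,-0.0178,0.25],"twist": [0,0,0.333],"fingers": -0.1},{"translation": [-0.0086,-0.0178,0.287],"twist": [0,0,0.333],"fingers": -0.1}]}}

```text
time: 4.7
eef_pos: [0.4637, -0.3037, 0.0806]
tcp_rot: [0.883, 0.469, 0.0, 0.001]
contact_force: [0.6, -0.2, -0.6]
opening: 0.448
finger_force: 0.0
```

Request:
{"api": "arm_command", "payload": {"steps": [{"translation": [0,0,0],"twist": [0,0,0],"fingers": -1},{"translation": [0,0,0],"twist": [0,0,0],"fingers": -1},{"translation": [0,0,0],"twist": [0,0,0],"fingers": -1}], "grip_force": 40}}

```text
time: 5.08
eef_pos: [0.4642, -0.3039, 0.0805]
tcp_rot: [0.883, 0.469, 0.0, 0.0]
contact_force: [1.1, -0.9, -6.7]
opening: 0.166
finger_force: 39.4
```

```bash
cat >> h.py <<'E'
def arc(piv,degs,turn=1.):
    """rows for going round piv by degs (world ccw +), from the present pose"""
    s=get_state();R=Rn.from_quat(s['tcp_rot']).as_matrix();r=(s['eef_pos']-np.array([*piv,0]))
    print('r',np.hypot(*r[:2]),'ang',np.degrees(np.arctan2(r[1],r[0])),s['contact_force'])
    for g in degs:
        d=R.T@(Rn.from_euler('z',g,degrees=True).apply(r)-r)/.75;print(g,np.round(d,4),'wz',round(-g*turn/60,3))
E
python3 - <<'E'
from h import *
arc((.484,-.2735),[-9,-18,-27,-36,-45,-54,-63,-70])
E
```

```text
r 0.03630260500677994 ang -123.04332403470195 [ 1.07203303 -0.89173493 -6.6882574 ]
-9 [ 0.0005 -0.0076 -0.    ] wz 0.15
-18 [ 0.0021 -0.015  -0.    ] wz 0.3
-27 [ 0.0049 -0.0221 -0.    ] wz 0.45
-36 [ 0.0087 -0.0286 -0.    ] wz 0.6
-45 [ 0.0136 -0.0345 -0.    ] wz 0.75
-54 [ 0.0193 -0.0395 -0.    ] wz 0.9
-63 [ 0.0257 -0.0436 -0.    ] wz 1.05
-70 [ 0.031 -0.046 -0.   ] wz 1.167
```

Request:
{"api": "arm_command", "payload": {"steps": [{"translation": [0.0005,-0.0076,0],"twist": [0,0,0.15],"fingers": -1},{"translation": [0.0021,-0.015,0],"twist": [0,0,0.3],"fingers": -1},{"translation": [0.0049,-0.0221,0],"twist": [0,0,0.45],"fingers": -1},{"translation": [0.0087,-0.0286,0],"twist": [0,0,0.6],"fingers": -1},{"translation": [0.0136,-0.0345,0],"twist": [0,0,0.75],"fingers": -1}]}}

```text
time: 5.7
eef_pos: [0.4473, -0.2812, 0.0805]
tcp_rot: [0.996, 0.094, -0.002, 0.0]
contact_force: [-3.1, -1.5, -4.4]
opening: 0.17
finger_force: 39.9
```

Run:
```python
from h import *
arc((.484,-.2735),[-9,-18,-25,-28])
```

```text
r 0.0375341589241474 ang -168.13126597940024 [-3.09102386 -1.53669796 -4.390334  ]
-9 [ 0.0005 -0.0078 -0.    ] wz 0.15
-18 [ 0.0021 -0.0155 -0.    ] wz 0.3
-25 [ 0.0043 -0.0212 -0.    ] wz 0.417
-28 [ 0.0054 -0.0236 -0.    ] wz 0.467
```

Request:
{"api": "arm_command", "payload": {"steps": [{"translation": [0.0005,-0.0078,0],"twist": [0,0,0.15],"fingers": -1},{"translation": [0.0021,-0.0155,0],"twist": [0,0,0.3],"fingers": -1},{"translation": [0.0046,-0.022,0],"twist": [0,0,0.43],"fingers": -1},{"translation": [0.0046,-0.022,0],"twist": [0,0,0.43],"fingers": -1},{"translation": [0.0046,-0.022,0],"twist": [0,0,0.43],"fingers": -1}]}}

```text
time: 6.32
eef_pos: [0.4469, -0.2636, 0.0805]
tcp_rot: [0.992, -0.129, -0.003, -0.001]
contact_force: [-5.4, 1.0, -1.4]
opening: 0.168
finger_force: 39.8
```

Request:
{"api": "arm_command", "payload": {"steps": [{"translation": [0,0,0],"twist": [0,0,0],"fingers": -0.2},{"translation": [0,0,0],"twist": [0,0,0],"fingers": -0.2},{"translation": [0,0,-0.08],"twist": [0,0,0],"fingers": -0.2},{"translation": [0,0,-0.16],"twist": [0,0,0],"fingers": -0.2},{"translation": [0,0,-0.16],"twist": [0,0,0],"fingers": -0.2}]}}

```text
time: 6.95
eef_pos: [0.4524, -0.267, 0.2081]
tcp_rot: [0.992, -0.129, 0.006, 0.004]
contact_force: [-0.2, -0.1, 0.2]
opening: 0.403
finger_force: 0.0
```

Run:
```python
from h import *
mv([.484,-.4525,.16],np.radians(-21))
mv([.484,-.4525,.15],np.radians(-21))
p=read_camera('top')
for q in ('latch_knob','latch'):
  for x in recognise(p,q): print(q,x,atz(p,x['point'],.1))
```

```text
T [0.1032 0.2278 0.0671] W [ 0.0149 -0.006  -1.3973] eef [ 0.4524 -0.267   0.2081]
T [0.103  0.2277 0.0804] W [ 0.0149 -0.006  -1.3973] eef [ 0.4524 -0.267   0.2081]
```

Request:
{"api": "arm_command", "payload": {"steps": [{"translation": [0.103,0.228,0.05],"twist": [0.015,-0.006,-0.93],"fingers": -0.2},{"translation": [0.103,0.228,0.05],"twist": [0.015,-0.006,-0.93],"fingers": -0.2},{"translation": [0.103,0.228,0.05],"twist": [0.015,-0.006,-0.93],"fingers": -0.2},{"translation": [0.103,0.228,0.05],"twist": [0.015,-0.006,-0.93],"fingers": -0.2},{"translation": [0.103,0.228,0.05],"twist": [0.015,-0.006,-0.93],"fingers": -0.2}]}}

```text
time: 7.72
eef_pos: [0.4785, -0.4493, 0.1584]
tcp_rot: [0.942, 0.335, -0.003, -0.011]
contact_force: [0.2, 0.5, 0.1]
opening: 0.399
finger_force: 0.0
```

Run:
```python
from h import *
p=wrist();save(p,'w3.png')
mv([.484,-.4525,.12],np.radians(-21))
```

```text
T [0.0023 0.0093 0.0517] W [-0.0196 -0.0069 -0.4937] eef [ 0.4787 -0.4489  0.1589]
```

View pics/w3.png

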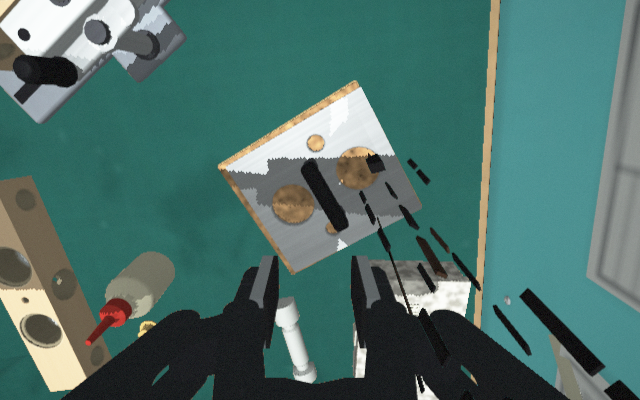

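The picture shows the mask with holes at (316, 143) and (331, 229), windows at (294, 204) and (357, 167), and the bar from (309, 161) to (342, 228). Nothing obstructs the bar. I'll refine from these and descend.

Run:
```python
from h import *
np.set_printoptions(precision=4,suppress=True)
p=wrist()
f=lambda u,z:atz(p,u[::-1],z)
a,b=f((316,143),.020),f((294,204),.020);c,h=f((357,167),.020),f((326,195),.054);e=f((331,230),.020)
print('win mid',(b+c)/2,np.hypot(*(b-c)[:2]),np.degrees(np.arctan2(*(c-b)[1::-1])),'holes',(a+e)/2,'bar',h)
mv([.484,-.4525,.10],np.radians(-21))
mv([.484,-.4525,.029],np.radians(-21))
```

```text
win mid [ 0.4853 -0.452   0.02  ] 0.06361505261398225 -18.877166635888205 holes [ 0.483  -0.4527  0.02  ] bar [ 0.4872 -0.4511  0.054 ]
T [0.002  0.0099 0.0791] W [-0.0187 -0.0066 -0.5031] eef [ 0.4789 -0.4486  0.1595]
T [0.0018 0.0118 0.1737] W [-0.0187 -0.0066 -0.5031] eef [ 0.4789 -0.4486  0.1595]
```

Request:
{"api": "arm_command", "payload": {"steps": [{"translation": [0.002,0.0105,0.05],"twist": [-0.019,-0.007,-0.51],"fingers": -0.2},{"translation": [0.002,0.0105,0.08],"twist": [-0.019,-0.007,-0.51],"fingers": -0.2},{"translation": [0.002,0.0105,0.08],"twist": [-0.019,-0.007,-0.51],"fingers": -0.2},{"translation": [0.002,0.0115,0.13],"twist": [-0.019,-0.007,-0.51],"fingers": -0.2},{"translation": [0.002,0.0122,0.1737],"twist": [-0.019,-0.007,-0.51],"fingers": -0.2}]}}

```text
time: 8.45
eef_pos: [0.4851, -0.4528, 0.0302]
tcp_rot: [0.823, 0.568, -0.0, 0.002]
contact_force: [-0.1, 0.3, -0.3]
opening: 0.4
finger_force: 0.0
```

Request:
{"api": "arm_command", "payload": {"steps": [{"translation": [0,0,0],"twist": [0,0,0],"fingers": -0.2},{"translation": [0,0,0],"twist": [0,0,0],"fingers": -1},{"translation": [0,0,0],"twist": [0,0,0],"fingers": -1},{"translation": [0,0,0],"twist": [0,0,0],"fingers": -1},{"translation": [0,0,0],"twist": [0,0,0],"fingers": -1}], "grip_force": 60}}

```text
time: 9.07
eef_pos: [0.4861, -0.4544, 0.0335]
tcp_rot: [0.822, 0.569, 0.0, 0.004]
contact_force: [0.4, 0.9, 1.6]
opening: 0.124
finger_force: 61.7
```

Run:
```python
from h import *
s=get_state();print(s['eef_pos'],s['tcp_rot'],s['contact_force'],s['wrist_torque'])
R=Rn.from_quat(s['tcp_rot']).as_matrix();print(np.degrees(np.arctan2(R[1,1],R[0,1])),R[:,2])
print(*(R.T@[0,0,.15]/.75))
```

```text
[ 0.48610222 -0.45444133  0.03346603] [8.21993220e-01 5.69484981e-01 1.20684383e-04 3.73999829e-03] [0.38394089 0.85047107 1.63279005] [ 0.07433405  0.01202062 -0.01494263]
-20.57007333576282 [ 0.00445815 -0.00601105 -0.999972  ]
-0.0008122684437053977 0.001257192471428988 -0.1999943991392388
```

Request:
{"api": "arm_command", "payload": {"steps": [{"translation": [0,0,-0.04],"twist": [0,0,0],"fingers": -1},{"translation": [0,0,-0.1],"twist": [0,0,0],"fingers": -1},{"translation": [0,0,-0.16],"twist": [0,0,0],"fingers": -1},{"translation": [0,0,-0.2],"twist": [0,0,0],"fingers": -1},{"translation": [0,0,-0.2],"twist": [0,0,0],"fingers": -1}]}}

```text
time: 9.7
eef_pos: [0.4861, -0.4544, 0.1854]
tcp_rot: [0.822, 0.57, 0.0, 0.006]
contact_force: [0.0, 0.8, -3.8]
opening: 0.121
finger_force: 61.1
```

Run:
```python
from h import *
s=get_state();print(s['contact_force'],s['wrist_torque'],s['opening'])
mv([.502,-.2,.18],np.radians(-14))
```

```text
[ 0.04482731  0.83407667 -3.8148407 ] [-0.04214197  0.04282587  0.03104968] 0.12106550954694222
T [ 0.3251 -0.0993  0.0041] W [ 0.009   0.0067 -0.1092] eef [ 0.4861 -0.4544  0.1854]
```

Request:
{"api": "arm_command", "payload": {"steps": [{"translation": [0.08,-0.025,0],"twist": [0,0,-0.03],"fingers": -1},{"translation": [0.16,-0.05,0],"twist": [0.009,0.007,-0.11],"fingers": -1},{"translation": [0.24,-0.075,0],"twist": [0.009,0.007,-0.11],"fingers": -1},{"translation": [0.325,-0.099,0],"twist": [0.009,0.007,-0.11],"fingers": -1},{"translation": [0.325,-0.099,0],"twist": [0.009,0.007,-0.11],"fingers": -1}]}}

```text
time: 10.32
eef_pos: [0.4995, -0.1941, 0.1777]
tcp_rot: [0.786, 0.618, -0.001, -0.006]
contact_force: [0.1, 0.1, -3.8]
opening: 0.126
finger_force: 61.0
```

Run:
```python
from h import *
for i in range(4): p=wrist()
save(p,'w4.png');np.savez('w4.npz',**{k:p[k] for k in('K','R','t')})
mv([.502,-.2,.105],np.radians(-14))
```

```text
T [-0.0007  0.0026  0.0999] W [-0.0063 -0.0041  0.0002] eef [ 0.5007 -0.1995  0.1799]
```

View pics/w4.png

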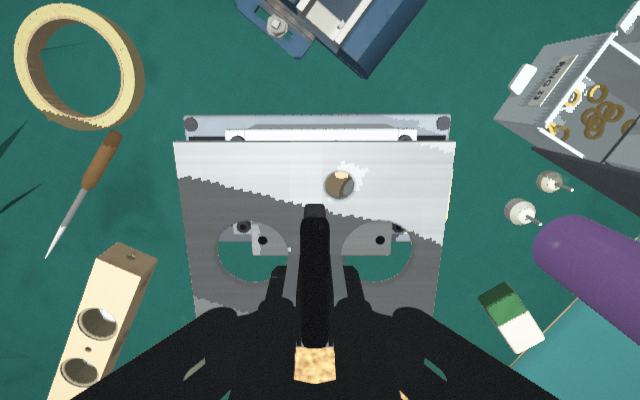

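The mask is held square to the bed: its far edge runs (174, 142) to (456, 142) and the +y hole is at (339, 184). Next: where the hole lies relative to the tool.

Run:
```python
from h import *
np.set_printoptions(precision=4,suppress=True)
p=dict(np.load('w4.npz'));e=np.array([.5007,-.1995,.1799])
Rf=Rn.from_euler('z',-14,degrees=True)
for z in(.1664,):
    for n,u in(('hole',(339,184)),('eL',(174,142)),('eR',(456,142))):
        X=atz(p,u[::-1],z);print(n,X,'rel tool, fixture axes',Rf.inv().apply(X-e))
# latch
a,b=dict(np.load('w1.npz')),dict(np.load('w2.npz'))
s=get_state();print(s['eef_pos'],s['contact_force'])
mv([.502,-.2,.100],np.radians(-14))
```

```text
hole [ 0.5209 -0.1641  0.1664] rel tool, fixture axes [ 0.011   0.0392 -0.0135]
eL [ 0.4513 -0.1265  0.1664] rel tool, fixture axes [-0.0656  0.0589 -0.0135]
eR [ 0.5773 -0.1575  0.1664] rel tool, fixture axes [ 0.0641  0.0593 -0.0135]
[ 0.5007 -0.1995  0.1799] [-0.428  -0.3839 -2.7778]
T [-0.0007  0.0026  0.1065] W [-0.0063 -0.0041  0.0002] eef [ 0.5007 -0.1995  0.1799]
```

Run:
```python
from h import *
mv([.5026,-.2017,.097],np.radians(-14))
mv([.5026,-.2017,.090],np.radians(-14))
```

```text
T [-0.0027  0.004   0.1105] W [-0.0063 -0.0041  0.0002] eef [ 0.5007 -0.1995  0.1799]
T [-0.0028  0.004   0.1198] W [-0.0063 -0.0041  0.0002] eef [ 0.5007 -0.1995  0.1799]
```

Request:
{"api": "arm_command", "payload": {"steps": [{"translation": [-0.0027,0.004,0.06],"twist": [-0.006,-0.004,0],"fingers": -1},{"translation": [-0.0027,0.004,0.105],"twist": [-0.006,-0.004,0],"fingers": -1},{"translation": [-0.0027,0.004,0.1105],"twist": [-0.006,-0.004,0],"fingers": -1},{"translation": [-0.0028,0.004,0.1155],"twist": [-0.006,-0.004,0],"fingers": -1},{"translation": [-0.0028,0.004,0.118],"twist": [-0.006,-0.004,0],"fingers": -1}]}}

```text
time: 11.15
eef_pos: [0.5043, -0.2023, 0.0941]
tcp_rot: [0.788, 0.616, 0.001, 0.002]
contact_force: [0.0, -0.2, -3.5]
opening: 0.125
finger_force: 61.0
```

Request:
{"api": "arm_command", "payload": {"steps": [{"translation": [0,0,0.002],"twist": [0,0,0],"fingers": -1},{"translation": [0,0,0.002],"twist": [0,0,0],"fingers": -1}]}}

```text
time: 11.4
eef_pos: [0.5035, -0.2013, 0.0917]
tcp_rot: [0.788, 0.616, 0.001, 0.001]
contact_force: [-0.3, -0.5, -3.2]
opening: 0.124
finger_force: 61.0
```

Run:
```python
from h import *
s=get_state();print(s['contact_force'],s['wrist_torque'])
mv([.5026,-.2017,.086],np.radians(-14))
```

```text
[-0.31310488 -0.53373812 -3.24635972] [ 0.02912651 -0.0147696   0.01593054]
T [-0.0009 -0.0011  0.0075] W [0.0022 0.0002 0.0009] eef [ 0.5035 -0.2013  0.0917]
```

Request:
{"api": "arm_command", "payload": {"steps": [{"translation": [-0.001,-0.001,0.002],"twist": [0,0,0],"fingers": -1},{"translation": [-0.001,-0.001,0.004],"twist": [0,0,0],"fingers": -1},{"translation": [-0.001,-0.001,0.006],"twist": [0,0,0],"fingers": -1}]}}

```text
time: 11.78
eef_pos: [0.5034, -0.2017, 0.0875]
tcp_rot: [0.788, 0.616, 0.001, 0.001]
contact_force: [1.5, 1.4, 2.9]
opening: 0.125
finger_force: 61.8
```

Run:
```python
from h import *
s=get_state();print(s['eef_pos'],s['contact_force'],s['wrist_torque'])
R=Rn.from_quat(s['tcp_rot']).as_matrix();print(R.T@s['contact_force'],R.T@s['wrist_torque'],R)
```

```text
[ 0.50335283 -0.2016995   0.08749321] [1.4666459  1.41588021 2.87148491] [ 0.41012985 -0.31900995 -0.01010976]
[ 1.72969057  1.09221129 -2.8664329 ] [-0.21057681  0.47496843  0.01176646] [[ 2.41397977e-01  9.70418889e-01  3.76787936e-03]
 [ 9.70426036e-01 -2.41398399e-01 -3.49393075e-04]
 [ 5.70502404e-04  3.74079101e-03 -9.99992840e-01]]
```

Request:
{"api": "arm_command", "payload": {"steps": [{"translation": [0,0.002,0.001],"twist": [0,0,0],"fingers": -1},{"translation": [0,0.004,0.001],"twist": [0,0,0],"fingers": -1},{"translation": [0,0.004,0.001],"twist": [0,0,0],"fingers": -1}]}}

```text
time: 12.15
eef_pos: [0.5046, -0.2017, 0.085]
tcp_rot: [0.788, 0.616, 0.0, -0.001]
contact_force: [0.2, 2.8, -1.4]
opening: 0.126
finger_force: 61.2
```

Run:
```python
from h import *
s=get_state();print(s['eef_pos'],s['contact_force'],s['wrist_torque'])
```

```text
[ 0.50457902 -0.20173814  0.08500888] [ 0.19175091  2.82284618 -1.4035073 ] [ 0.65785975 -0.02890952  0.08812759]
```

Request:
{"api": "arm_command", "payload": {"steps": [{"translation": [0.0013,0,0.001],"twist": [0,0,0],"fingers": -1},{"translation": [0.002,0,0.003],"twist": [0,0,0],"fingers": -1},{"translation": [0.002,0,0.003],"twist": [0,0,0],"fingers": -1}]}}

```text
time: 12.52
eef_pos: [0.5052, -0.2011, 0.083]
tcp_rot: [0.788, 0.616, 0.0, 0.0]
contact_force: [-0.1, -0.4, -3.6]
opening: 0.122
finger_force: 61.0
```

Run:
```python
from h import *
s=get_state();print(s['eef_pos'],s['contact_force'],s['wrist_torque'])
```

```text
[ 0.50524433 -0.20108261  0.08303097] [-0.0984039  -0.35053522 -3.61536268] [0.10620239 0.08827793 0.00395605]
```

Request:
{"api": "arm_command", "payload": {"steps": [{"translation": [0,0,0.003],"twist": [0,0,0],"fingers": -1},{"translation": [0,0,0.006],"twist": [0,0,0],"fingers": -1},{"translation": [0,0,0.008],"twist": [0,0,0],"fingers": -1},{"translation": [0,0,0.008],"twist": [0,0,0],"fingers": -1}]}}

```text
time: 13.02
eef_pos: [0.5054, -0.2009, 0.0784]
tcp_rot: [0.788, 0.616, 0.0, 0.0]
contact_force: [-3.8, 3.6, 3.1]
opening: 0.12
finger_force: 62.0
```

Run:
```python
from h import *
s=get_state();print(s['eef_pos'],s['contact_force'],s['wrist_torque'])
```

```text
[ 0.50544721 -0.20088192  0.07839362] [-3.83229896  3.59666101  3.06099524] [0.3105154  0.58196225 0.00110949]
```

Request:
{"api": "arm_command", "payload": {"steps": [{"translation": [0.0005,-0.0012,0],"twist": [0,0,0],"fingers": -1},{"translation": [0.0006,-0.0013,0.002],"twist": [0,0,0],"fingers": -1},{"translation": [0.0006,-0.0013,0.002],"twist": [0,0,0],"fingers": -1}]}}

```text
time: 13.4
eef_pos: [0.5055, -0.2009, 0.0784]
tcp_rot: [0.788, 0.616, 0.0, 0.001]
contact_force: [-5.4, 2.3, 10.9]
opening: 0.123
finger_force: 62.9
```

Run:
```python
from h import *
s=get_state();print(s['eef_pos'],s['contact_force'],s['wrist_torque'])
```

```text
[ 0.50549152 -0.20087211  0.07837098] [-5.4323314   2.27654028 10.87573954] [0.38164548 0.85304013 0.04945886]
```

Request:
{"api": "arm_command", "payload": {"steps": [{"translation": [0,0,-0.003],"twist": [0,0,0],"fingers": -1},{"translation": [0,0,-0.003],"twist": [0,0,0],"fingers": -0.2},{"translation": [0,0,-0.003],"twist": [0,0,0],"fingers": -0.2},{"translation": [0,0,-0.003],"twist": [0,0,0],"fingers": -0.2},{"translation": [0,0,-0.08],"twist": [0,0,0],"fingers": -0.2}]}}

```text
time: 14.02
eef_pos: [0.5013, -0.1983, 0.1312]
tcp_rot: [0.788, 0.616, -0.002, -0.005]
contact_force: [0.5, -0.3, 0.2]
opening: 0.398
finger_force: 0.0
```

Request:
{"api": "arm_command", "payload": {"steps": [{"translation": [-0.04,0,-0.12],"twist": [0,0,0],"fingers": -0.2},{"translation": [-0.12,0,-0.16],"twist": [0,0,0],"fingers": -0.2},{"translation": [-0.12,0,-0.16],"twist": [0,0,0],"fingers": -0.2},{"translation": [-0.12,0,-0.16],"twist": [0,0,0],"fingers": -0.2}]}}

```text
time: 14.52
eef_pos: [0.4833, -0.2896, 0.2583]
tcp_rot: [0.789, 0.615, 0.001, 0.003]
contact_force: [-0.7, 0.4, -0.2]
opening: 0.4
finger_force: 0.0
```

Run:
```python
from h import *
p=wrist();save(p,'w5.png');np.savez('w5.npz',**{k:p[k] for k in('K','R','t')});print(get_state()['eef_pos'])
q=read_camera('scene');c=cv2.resize(q['pixels'][190:310,200:360],None,fx=4,fy=4,interpolation=cv2.INTER_CUBIC)
w=cv2.resize(p['pixels'],(640,400))
cv2.imwrite('pics/c5.png',np.vstack([w[:300],c[60:360,:640]])[:,:,::-1])
np.savez('s5.npz',**{k:q[k] for k in('K','R','t')})
```

```text
[ 0.4828177  -0.2879548   0.25620932]
```

View pics/c5.png

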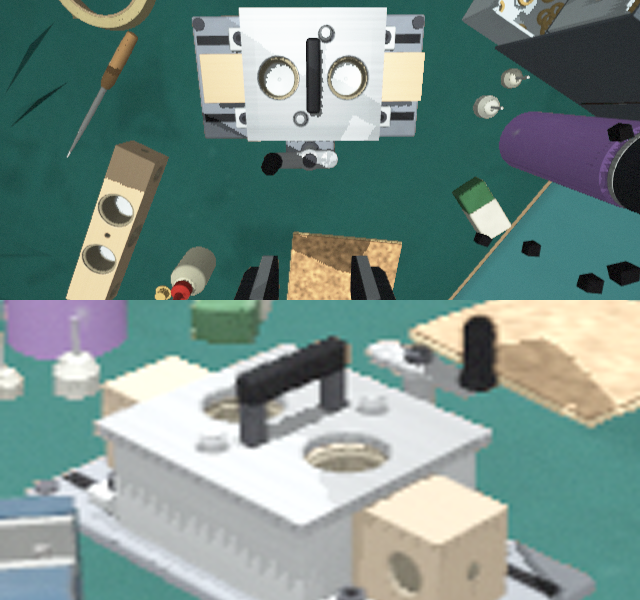

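The mask sits flat on the cheeks with both pins showing through its holes at (326, 33) and (301, 118). The knob is at (270, 164). I'll go back to the knob.

Run:
```python
from h import *
p=dict(np.load('w5.npz'));print(atz(p,(163,269),.105),atz(p,(160,310),.075))
h1,h2=atz(p,(33,326),.072),atz(p,(118,301),.072);print((h1+h2)/2)
mv([.447,-.2636,.14],np.radians(75))
mv([.447,-.2636,.082],np.radians(75))
```

```text
[ 0.44949284 -0.26091215  0.105     ] [ 0.48381182 -0.27288269  0.075     ]
[ 0.50523912 -0.19996199  0.072     ]
T [ 0.0185 -0.0534  0.1531] W [ 9.0000e-04 -1.1000e-03 -1.4829e+00] eef [ 0.4825 -0.2869  0.2548]
T [ 0.0184 -0.0534  0.2305] W [ 9.0000e-04 -1.1000e-03 -1.4829e+00] eef [ 0.4825 -0.2869  0.2548]
```

Request:
{"api": "arm_command", "payload": {"steps": [{"translation": [0.0185,-0.0534,0.1],"twist": [0,0,0.85],"fingers": -0.2},{"translation": [0.0185,-0.0534,0.1],"twist": [0,0,0.85],"fingers": -0.2},{"translation": [0.0185,-0.0534,0.1],"twist": [0,0,0.85],"fingers": -0.2},{"translation": [0.0185,-0.0534,0.1],"twist": [0,0,0.85],"fingers": -0.2},{"translation": [0.0185,-0.0534,0.1],"twist": [0,0,0.85],"fingers": -0.2}]}}

```text
time: 15.25
eef_pos: [0.4467, -0.2623, 0.1786]
tcp_rot: [0.977, 0.215, -0.001, -0.002]
contact_force: [-0.5, 0.1, -0.3]
opening: 0.4
finger_force: 0.0
```

Run:
```python
from h import *
mv([.4475,-.263,.14],np.radians(75))
mv([.4475,-.263,.081],np.radians(75))
```

```text
T [0.0005 0.0015 0.0514] W [-0.003   0.0014  0.6643] eef [ 0.4467 -0.2623  0.1786]
T [0.0005 0.0017 0.1301] W [-0.003   0.0014  0.6643] eef [ 0.4467 -0.2623  0.1786]
```

Request:
{"api": "arm_command", "payload": {"steps": [{"translation": [0.0005,0.0015,0.03],"twist": [-0.003,0.001,0.664],"fingers": -0.2},{"translation": [0.0005,0.0015,0.05],"twist": [-0.003,0.001,0.664],"fingers": -0.2},{"translation": [0.0005,0.0015,0.05],"twist": [-0.003,0.001,0.664],"fingers": -0.2},{"translation": [0.0005,0.0015,0.05],"twist": [-0.003,0.001,0.664],"fingers": -0.2},{"translation": [0.0005,0.0017,0.09],"twist": [-0.003,0.001,0.664],"fingers": -0.2}]}}

```text
time: 15.88
eef_pos: [0.4494, -0.2648, 0.1137]
tcp_rot: [0.992, -0.128, 0.003, 0.002]
contact_force: [-0.2, -1.4, -0.6]
opening: 0.395
finger_force: 0.0
```

Request:
{"api": "arm_command", "payload": {"steps": [{"translation": [0,0,0.04],"twist": [0,0,0],"fingers": -0.2},{"translation": [0,0,0.04],"twist": [0,0,0],"fingers": -0.2},{"translation": [0,0,0.04],"twist": [0,0,0],"fingers": -1},{"translation": [0,0,0.04],"twist": [0,0,0],"fingers": -1},{"translation": [0,0,0.04],"twist": [0,0,0],"fingers": -1}], "grip_force": 40}}

```text
time: 16.5
eef_pos: [0.4486, -0.2648, 0.0837]
tcp_rot: [0.992, -0.129, 0.002, 0.001]
contact_force: [1.1, 4.1, -1.1]
opening: 0.168
finger_force: 39.3
```

Run:
```python
from h import *
arc((.484,-.2735),[9,18,27,36,45])
```

```text
r 0.03649742079768027 ang 166.1863475492075 [ 1.09865577  4.0954936  -1.08249602]
9 [0.0007 0.0076 0.    ] wz -0.15
18 [0.0026 0.015  0.    ] wz -0.3
27 [0.0057 0.022  0.    ] wz -0.45
36 [0.0098 0.0284 0.0001] wz -0.6
45 [0.0148 0.0342 0.0001] wz -0.75
```

Request:
{"api": "arm_command", "payload": {"steps": [{"translation": [0.0007,0.0076,0],"twist": [0,0,-0.15],"fingers": -1},{"translation": [0.0026,0.015,0],"twist": [0,0,-0.3],"fingers": -1},{"translation": [0.0057,0.022,0],"twist": [0,0,-0.45],"fingers": -1},{"translation": [0.0098,0.0284,0],"twist": [0,0,-0.6],"fingers": -1},{"translation": [0.0148,0.0342,0],"twist": [0,0,-0.75],"fingers": -1}]}}

```text
time: 17.12
eef_pos: [0.4536, -0.2914, 0.0836]
tcp_rot: [0.965, 0.262, 0.003, 0.0]
contact_force: [4.0, 7.7, -2.4]
opening: 0.168
finger_force: 39.2
```

Run:
```python
from h import *
arc((.484,-.2735),[9,18,27,36,45,48])
```

```text
r 0.03524429678647586 ang -149.5267176332931 [ 3.99125774  7.73173943 -2.3919124 ]
9 [0.0006 0.0074 0.    ] wz -0.15
18 [0.0023 0.0145 0.    ] wz -0.3
27 [0.0052 0.0213 0.0001] wz -0.45
36 [0.009  0.0276 0.0001] wz -0.6
45 [0.0138 0.0332 0.0001] wz -0.75
48 [0.0156 0.0349 0.0001] wz -0.8
```

Request:
{"api": "arm_command", "payload": {"steps": [{"translation": [0.0006,0.0074,0],"twist": [0,0,-0.15],"fingers": -1},{"translation": [0.0023,0.0145,0],"twist": [0,0,-0.3],"fingers": -1},{"translation": [0.0052,0.0213,0],"twist": [0,0,-0.45],"fingers": -1},{"translation": [0.009,0.0276,0],"twist": [0,0,-0.6],"fingers": -1},{"translation": [0.014,0.0335,0],"twist": [0,0,-0.75],"fingers": -1}]}}

```text
time: 17.75
eef_pos: [0.4754, -0.3067, 0.0836]
tcp_rot: [0.792, 0.611, 0.003, -0.0]
contact_force: [2.1, 9.1, -0.1]
opening: 0.169
finger_force: 39.2
```

Request:
{"api": "arm_command", "payload": {"steps": [{"translation": [0,0,0],"twist": [0,0,0],"fingers": -1},{"translation": [0,0,0],"twist": [0,0,0],"fingers": -1}]}}

```text
time: 18.0
eef_pos: [0.4753, -0.3066, 0.0836]
tcp_rot: [0.793, 0.609, 0.003, -0.0]
contact_force: [4.3, 10.1, -2.1]
opening: 0.164
finger_force: 39.2
```

Run:
```python
from h import *
arc((.484,-.2735),[2,4,6])
```

```text
r 0.03426918576731336 ang -104.76250402182654 [ 4.3137767  10.1160592  -2.14323895]
2 [0.     0.0016 0.    ] wz -0.033
4 [0.0001 0.0032 0.    ] wz -0.067
6 [0.0003 0.0048 0.    ] wz -0.1
```

Request:
{"api": "arm_command", "payload": {"steps": [{"translation": [-0.0025,0,0],"twist": [0,0,0],"fingers": -1},{"translation": [-0.0025,0,0],"twist": [0,0,0],"fingers": -0.2},{"translation": [-0.0025,0,0],"twist": [0,0,0],"fingers": -0.2},{"translation": [-0.0025,0,-0.06],"twist": [0,0,0],"fingers": -0.2},{"translation": [-0.0025,0,-0.14],"twist": [0,0,0],"fingers": -0.2}]}}

```text
time: 18.62
eef_pos: [0.4725, -0.3112, 0.1886]
tcp_rot: [0.792, 0.61, -0.001, 0.001]
contact_force: [0.7, -0.7, 0.1]
opening: 0.401
finger_force: 0.0
```

Request:
{"api": "arm_command", "payload": {"steps": [{"translation": [0,0,-0.12],"twist": [0,0,0],"fingers": -0.2},{"translation": [0,0,-0.12],"twist": [0,0,0],"fingers": -0.2},{"translation": [0,0,-0.12],"twist": [0,0,0],"fingers": -0.2},{"translation": [0,0,-0.12],"twist": [0,0,0],"fingers": -0.2}]}}

```text
time: 19.12
eef_pos: [0.4726, -0.3107, 0.2769]
tcp_rot: [0.792, 0.61, -0.0, 0.001]
contact_force: [-0.2, -0.6, -1.0]
opening: 0.398
finger_force: 0.0
```

Run:
```python
from h import *
p=wrist();save(p,'w6.png');np.savez('w6.npz',**{k:p[k] for k in('K','R','t')});print(get_state()['eef_pos'])
q=read_camera('scene');c=cv2.resize(q['pixels'][205:280,220:340],None,fx=5.333,fy=4,interpolation=cv2.INTER_CUBIC)
cv2.imwrite('pics/c6.png',np.vstack([p['pixels'][:300],c])[:,:,::-1])
```

```text
[ 0.47242502 -0.31041494  0.27605331]
```

View pics/c6.png

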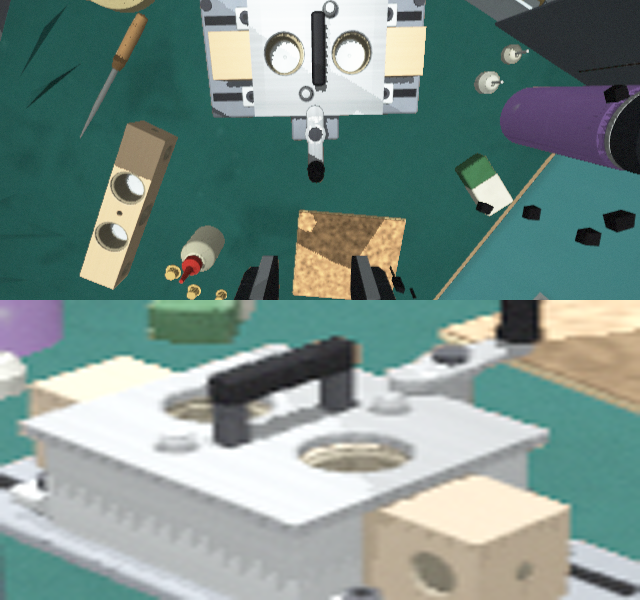

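The latch lies straight across over the mask's edge, with the post at (315, 133), the knob at (316, 171) and the nose at (316, 108). The mask is flat on both pins and the gripper is clear of everything.

```bash
python3 -c "
from h import *
p=dict(np.load('w6.npz'));a=atz(p,(171,316),.1);b=atz(p,(133,315),.075);d=a-b;print(np.degrees(np.arctan2(d[1],d[0])))
print(sign_off())"
```

```text
-103.17080716750127
the job is handed in; nothing more can be done
None
```

The job is handed in with no verdict returned: the last pictures show the mask flat on both pins, the latch measures within about 1° of straight across, and the oil bottle, compound and bob look undisturbed.

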